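Find the tired spring rest and push its tag down

ROBOT

A 6-joint arm with a two-finger parallel gripper is mounted at the origin on the work surface. World frame = base frame: x ahead of the robot, y to its left, z up, the work surface at z = 0. Lengths are in mm, angles in rad, forces in N, time in s.
With the tool pointing down it reaches from about 300 to 775 mm from the base axis. Payload 14.6 kg.
Tool frame: the origin (TCP) lies on the centre line of the jaws, within the pads' length; the fingertips stand manip.tcp_to_tips ahead of it and the grasp point (between the pads) lies 5 mm behind it (manip.tcp_to_tips is the distance from the TCP to the fingertips, in mm); z points along the fingers, y is the direction in which the jaws open and shut (so a half turn about z gives the same grasp; the last joint's range is limited). The gripper opens to 94 mm and grips with 3 to 60 N. Pads are 16 mm wide; open, the fingers measure 119 mm over their backs; the gripper's body (75 mm by 177 mm) begins 78 mm behind the grasp point.
Start: joints at [-1.293, 0.3, 1.521, -0, 1.321, -0.067], TCP at [185.897, -517.621, 219.446] pointing down, gripper open.
Joint ranges: [-3.03, 3.03], [-0.79, 2.21], [0.23, 2.52], [-1.04, 4.18], [0, 3.07], [-2.55, 2.55]. Speed limits (rad/s): [2.22, 2.22, 2.57, 3.14, 3.14, 3.14].

INTERFACE

Orientations are given as [roll, pitch, yaw] about the fixed x, y, z axes, in that order (R = Rz(yaw) Ry(pitch) Rx(roll)).
In Python, from cell import manip, optics, workorder gives the robot as it stands. The module is installed in compiled form; this text tells all that it offers.
- The arm moves only by the tool jog_arm, never from a script. Its argument "deltas" is text: rows parted by semicolons, each of 5 numbers parted by spaces: the shift along the tool's x, y, z in mm, then the turn about the tool's z in rad, then the finger opening in mm, from 0 to 94. In form: tx ty tz twist grip; .... A call has exactly 10 rows; each row is the pose to reach, as a shift and turn from the pose commanded when the call began, along the tool's axes at that moment; what a row does not reach only later rows make up. A row lasts 1/8 s, in which the tool goes at most 62.5 mm and 10.7 degrees, less where a joint would pass 70% of its speed; a pose out of reach is approached as far as the arm can. A call with a gripper value outside its range is refused whole. The fingers move at their own pace and stop on an object; "squeeze" is the grip in N (left out, the last holds). Time passes only in rows, so rows that repeat a pose let the fingers close, or fill a call up. It gives the time, the measured TCP pose, the force and the opening at its end, in the units of the state.
- manip.read_state(): the state, without advancing time (a new reading comes with each control period).
- optics.camera(name): name is "scene" or "side" or "wrist"; returns (picture, depth): 384x512x3 uint8, red, green, blue; 384x512 float32, mm along the optical axis (not along the pixel's ray), 0 where there is no reading.
- optics.get_calibration(name): a dict with "intrinsics" (3x3 intrinsics, pixels), "R" (3x3) and "t" (3): a world point X has camera coordinates R X + t; the wrist camera has in their place "hand_eye" (4x4, takes a point from camera to tool coordinates, whose origin is the TCP and whose axes are the flange's). Camera axes: x right, y down, z forward; pixel columns grow to the right and rows downward; lengths in mm; the calibration is good to about 2 mm. A picture is of the moment at which its call begins: read the wrist's pose just before it. get_calibration takes no time and is no camera call.
- workorder.sign_off(): hands the job in, once; it reports no verdict.
The state is a dict: "clock": time; "joints": joint angles; "qd": joint speeds; "effort": joint torques, N m; "eef_pos": TCP position; "eef_rot": TCP orientation; "wrist_force": force on the tool from outside, world axes, zero at the start; "moment": the same for the moment, N m; "finger_gap": finger opening in mm.
Only numpy, scipy, OpenCV 4.12 (cv2) and the standard library are available. Lean on these libraries where they do the work, as an engineer would, in place of code of your own. Each camera call takes 0.05 s, during which the arm holds its last target.

TASK

The three spring-mounted rest pads for the brass frames look alike, but one has a tired spring: press down each pad in turn with the fingertips and let it up again, going from the robot's left to its right, to feel which is the softest. Then push the red tag on the softest pad's block all the way down, leave the other two tags up, and draw back. Nothing is to be gripped, lifted or shoved along the bench, neither the rest blocks nor anything else lying there.

Things in the scene. Friction and masses are not known exactly. Their poses are not given: they have to be found in the camera images.
- mount_a: one of three look-alike loose rest blocks: dark steel base plate 170 (x) x 80 (y) x 12 mm, 2 kg or so, with a round spring pad at its +x end and a brass tag holder (40 x 46, top 34 mm above the bench) with a red tag at its -x end; origin at the centre of the underside, on the bench, z up. One stands to the robot's left (y above 0.15), one in the middle, one to the right (y below -0.15); the letters do not tell which stands where
- pad_a_top (a point): centre of the top of mount_a's pad: round, 45 mm across, black rubber over steel on a visible coil spring, 50 mm along the block's +x from its origin, 52 mm above the bench when free; pressed straight down it springs back
- pad_a (a joint): how far mount_a's pad is pressed down, in m: 0 free, 0.012 at its stop. For all pads: half-way down (6 mm) takes about 4 N on the softest and at least 7 N on each of the others
- tag_a_top (a point): centre of the flat top (20 x 32 mm, the 32 across the block) of mount_a's red tag, 50 mm along the block's -x from its origin, 52 mm above the bench when up
- tag_a (a joint): how far mount_a's tag is pushed down, in m: 0 up, 0.016 fully down at its stop (its top then 2 mm above the brass holder); it slides with about 3 N of friction and stays where it is left; it may start up to 2 mm down
- mount_b: one of three look-alike loose rest blocks: dark steel base plate 170 (x) x 80 (y) x 12 mm, 2 kg or so, with a round spring pad at its +x end and a brass tag holder (40 x 46, top 34 mm above the bench) with a red tag at its -x end; origin at the centre of the underside, on the bench, z up. One stands to the robot's left (y above 0.15), one in the middle, one to the right (y below -0.15); the letters do not tell which stands where
- pad_b_top (a point): centre of the top of mount_b's pad: round, 45 mm across, black rubber over steel on a visible coil spring, 50 mm along the block's +x from its origin, 52 mm above the bench when free; pressed straight down it springs back
- pad_b (a joint): how far mount_b's pad is pressed down, in m: 0 free, 0.012 at its stop
- tag_b_top (a point): centre of the flat top (20 x 32 mm, the 32 across the block) of mount_b's red tag, 50 mm along the block's -x from its origin, 52 mm above the bench when up
- tag_b (a joint): how far mount_b's tag is pushed down, in m: 0 up, 0.016 fully down at its stop (its top then 2 mm above the brass holder); it slides with about 3 N of friction and stays where it is left; it may start up to 2 mm down
- mount_c: one of three look-alike loose rest blocks: dark steel base plate 170 (x) x 80 (y) x 12 mm, 2 kg or so, with a round spring pad at its +x end and a brass tag holder (40 x 46, top 34 mm above the bench) with a red tag at its -x end; origin at the centre of the underside, on the bench, z up. One stands to the robot's left (y above 0.15), one in the middle, one to the right (y below -0.15); the letters do not tell which stands where
- pad_c_top (a point): centre of the top of mount_c's pad: round, 45 mm across, black rubber over steel on a visible coil spring, 50 mm along the block's +x from its origin, 52 mm above the bench when free; pressed straight down it springs back
- pad_c (a joint): how far mount_c's pad is pressed down, in m: 0 free, 0.012 at its stop
- tag_c_top (a point): centre of the flat top (20 x 32 mm, the 32 across the block) of mount_c's red tag, 50 mm along the block's -x from its origin, 52 mm above the bench when up
- tag_c (a joint): how far mount_c's tag is pushed down, in m: 0 up, 0.016 fully down at its stop (its top then 2 mm above the brass holder); it slides with about 3 N of friction and stays where it is left; it may start up to 2 mm down
- frame_large: brass frame with copper corners, 130 x 200 x 18 mm; bystander, to be left alone
- frame_small: brass frame with copper corners, 100 x 140 x 18 mm; bystander, to be left alone
- steel_block: dark steel block 50 x 110 x 40 mm; bystander, to be left alone
- brass_bar: square brass bar 120 x 18 x 18 mm, lying between two rest blocks; bystander, to be left alone
- brass_bush: turned brass bush, 32 across and 40 mm high, standing between two rest blocks; bystander, to be left alone
- rod_tin: open brown tin, 84 across and 60 mm high; bystander, to be left alone
- driver: screwdriver lying on the bench; bystander, to be left alone
There are look-alikes about, which are no part of the job. Leave any purple look-alike of the mount_c alone. What is shaped like the mount_b but turquoise is not meant.

How it is judged:
By the outcome, as a careful person would: the job done as asked, in the order asked, and still so for the second after the job is handed in, with the robot touching nothing.
It also fails if it takes over 54 s, if anything falls off the work surface, if the arm or the gripper's body presses on something with over 40 N, if the wrist force passes 120 N, or if a joint passes its speed limit or range.

## Working session

There is one attempt and no reset: what is moved stays moved. The work goes in short steps, Python scripts to look and compute and a tool call to move; the robot and the scene stay as the last step left them, time stands still between calls to the robot, and variables do not carry over. Pictures are saved under pics/ and viewed, and the job is handed in when it is done.

Besides the shell and the picture viewer there is one more tool, called after ">>>" in YAML: its name, and indented under it one key for each argument. jog_arm: Moves the arm, as the interface text tells. Its arguments: {"type":"object","properties":{"deltas":{"type":"string"},"squeeze":{"type":"number"}},"required":["deltas"]}

```bash
mkdir -p pics; cat > h.py <<'E'
from cell import manip, optics, workorder
import numpy as np, cv2
E
python3 - <<'E'
from h import *
s=manip.read_state();print(s);print(manip.tcp_to_tips)
for n in["scene","side"]:
    p,d=optics.camera(n);cv2.imwrite(f"pics/{n}0.png",p[:,:,::-1]);np.savez(f"{n}0.npz",p=p,d=d)
    print(optics.get_calibration(n))
print(optics.get_calibration("wrist"))
E
```

```text
{'clock': 0.0, 'joints': array([-1.29259230e+00,  3.00454507e-01,  1.52156245e+00,  1.53320357e-05,
        1.32067659e+00, -6.65733667e-02]), 'qd': array([ 2.22986940e-04, -2.06760610e-05, -3.96334843e-04, -9.71080894e-04,
       -3.33271007e-04,  2.02245456e-05]), 'effort': array([-2.45291681e-03, -5.31799829e+01, -3.52734232e+01,  7.06996978e-02,
        2.44003697e-02, -9.76359252e-05]), 'eef_pos': array([ 185.84340687, -517.40299492,  218.90329865]), 'eef_rot': array([-3.14049519e+00, -8.80536580e-05,  3.44773539e-01]), 'wrist_force': array([-0.36371774, -0.18269741,  1.0927482 ]), 'moment': array([0.00945426, 0.01417526, 0.05342383]), 'finger_gap': 93.80153351830265}
14.0
{'intrinsics': array([[482.15040152,   0.        , 261.85484397],
       [  0.        , 482.15040152, 192.82293397],
       [  0.        ,   0.        ,   1.        ]]), 'R': array([[-0.8326662 ,  0.55353545, -0.01629427],
       [ 0.46183204,  0.67788171, -0.57200311],
       [-0.30557841, -0.48381287, -0.8200896 ]]), 't': array([ 456.33884332, -217.73155855, 1431.17707734])}
{'intrinsics': array([[447.238337
[... 167 characters left out ...]
7342298, -0.022135  ],
       [-0.28204792,  0.43581251, -0.85470254],
       [ 0.49975279, -0.69372439, -0.51864595]]), 't': array([465.93471513, 201.01827815, 888.60471656])}
{'intrinsics': array([[288.32045977,   0.        , 255.85976768],
       [  0.        , 288.32045977, 192.21466834],
       [  0.        ,   0.        ,   1.        ]]), 'hand_eye': array([[-8.65313168e-04, -9.71804074e-01, -2.35788238e-01,
         6.83958225e+01],
       [ 9.99999586e-01, -7.74906539e-04, -4.76085997e-04,
         2.72854309e-01],
       [ 2.79948464e-04, -2.35788552e-01,  9.71804343e-01,
        -1.65278736e+02],
       [ 0.00000000e+00,  0.00000000e+00,  0.00000000e+00,
         1.00000000e+00]])}
```

View pics/scene0.png

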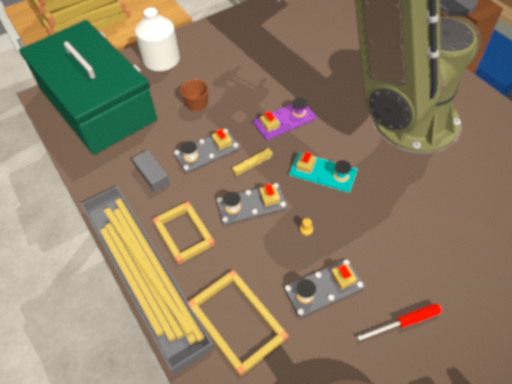

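View pics/side0.png

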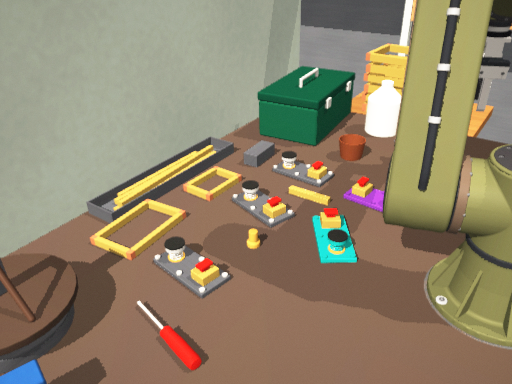

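The scene view shows three dark-plate mounts: (325,288) on the robot's left, (250,203) in the middle and (207,150) on the right. The look-alikes are the turquoise one at (323,171) and the purple one at (285,120). They're excluded by colour. Next I'll measure the tags and pads.

```bash
cat >> h.py <<'E'
def ray(n,uv,z):
    c=optics.get_calibration(n);K,R,t=c["intrinsics"],c["R"],c["t"]
    d=R.T@np.linalg.inv(K)@np.array([uv[0],uv[1],1.]);o=-R.T@t
    return o+d*(z-o[2])/d[2]
def proj(n,X):
    c=optics.get_calibration(n);q=c["intrinsics"]@(c["R"]@np.array(X,float)+c["t"]);return q[:2]/q[2]
def lift(n,depth):
    c=optics.get_calibration(n);K,R,t=c["intrinsics"],c["R"],c["t"]
    v,u=np.indices(depth.shape);P=np.stack([(u-K[0,2])/K[0,0]*depth,(v-K[1,2])/K[1,1]*depth,depth],-1)
    return (P-t)@R
E
python3 - <<'E'
from h import *
for n in["scene","side"]:
    f=np.load(f"{n}0.npz");p,d=f["p"],f["d"];W=lift(n,d)
    hsv=cv2.cvtColor(p,cv2.COLOR_RGB2HSV)
    H,S,V=[hsv[...,i].astype(int) for i in range(3)]
    ok=(d>0)&(W[...,0]>150)&(W[...,0]<800)&(abs(W[...,1])<500)
    hi=(W[...,2]>44)&(W[...,2]<60)&ok
    for nm,m in[("red",((H<6)|(H>172))&(S>170)&(V>90)&ok&(W[...,2]>42)),("black",(V<75)&hi)]:
        k,l,st,c=cv2.connectedComponentsWithStats(m.astype(np.uint8))
        for i in range(1,k):
            if st[i,4]>12:
                X=W[l==i]; print(n,nm,st[i,4],c[i].round(1),"ray52",ray(n,c[i],52).round(1)[:2],"depth med",np.median(X,0).round(1))
    c=cv2.resize(p[80:330,140:400] if n=="scene" else p[130:310,130:390],None,fx=3,fy=3,interpolation=cv2.INTER_CUBIC)
    cv2.imwrite(f"pics/{n}crop.png",cv2.resize(c[:,:,::-1],None,fx=.77,fy=.77))
E
```

```text
scene red 43 [269.  114.8] ray52 [ 375.8 -220.4] depth med [ 376.6 -220.8   52.3]
scene red 36 [220.1 132.7] ray52 [ 526.7 -241. ] depth med [ 525.9 -242.7   50.7]
scene red 45 [306.8 155.7] ray52 [376.7 -38.5] depth med [376.5 -38.3  52.5]
scene red 45 [268.6 188.4] ray52 [521.6  -7.2] depth med [522.2  -6.7  52.2]
scene red 58 [343.8 270.7] ray52 [509.1 279.8] depth med [508.9 280.1  50.6]
scene black 86 [299.1 103. ] ray52 [ 277.2 -209.9] depth med [ 277.5 -209.7   52.4]
scene black 91 [188.1 147.2] ray52 [ 625.9 -245.2] depth med [ 625.9 -245.3   52.7]
scene black 127 [342.5 166.8] ray52 [322.1  44.7] depth med [322.3  44.8  52.6]
scene black 119 [231.4 198.7] ray52 [617.1 -33.5] depth med [617.3 -33.3  52.3]
scene black 196 [305.5 287.9] ray52 [606.2 264.9] depth med [606.4 265.5  52.9]
side red 52 [317.2 164. ] ray52 [ 520.6 -232.3] depth med [ 522.8 -236.1   49.6]
side red 64 [362.7 180.2] ray52 [ 373.  -213.8] depth med [ 373.8 -214.1   50.9]
side red 73 [274.  200.1] ray52 [ 5.169e+02 -4.000e-01] depth med [517.6  -1.5  50.7]
side red 87 [330.5 210.9] ray52 [376.4 -33. ] depth med [377.5 -36.1  51.3]
side red 119 [204. 264.] ray52 [501.4 284.8] depth med [502.9 282.5  49.8]
side black 33 [320.1 128.7] ray52 [ 636. -465.] depth med [ 636.  -465.9   50.6]
side black 71 [288.7 154.5] ray52 [ 621.6 -241.1] depth med [ 622.1 -240.6   52.2]
side black 103 [250.1 184.5] ray52 [613.3 -31.7] depth med [613.5 -31.9  52.3]
side black 183 [337.3 235.4] ray52 [318.6  47.4] depth med [318.8  47.9  51.8]
side black 193 [174.4 243.2] ray52 [601.6 267.4] depth med [601.7 267.4  52.1]
```

View pics/scenecrop.png

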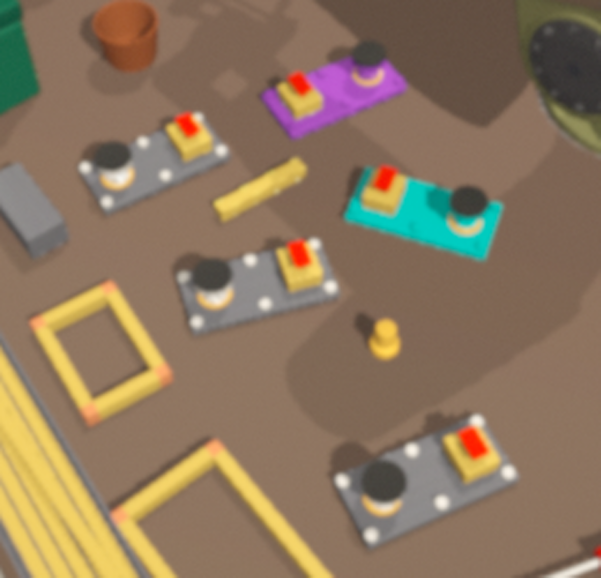

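Both cameras agree to about 5 mm, heights are around 52 mm, and each pad-to-tag distance is 99–100 mm as it should be. I'll use the averages.

```bash
cat >> h.py <<'E'
P=dict(Lp=(604,266,-.157),Lt=(506,281.5,-.157),Mp=(615.2,-32.6,-.285),Mt=(519.5,-4.5,-.285),Rp=(624,-243,-.05),Rt=(524,-238,-.05))
def to(k,z):
    s=manip.read_state();x,y,a=P[k];e=s["eef_pos"];w=s["eef_rot"][2];d=np.array([x,y,z])-e
    print(s["clock"],"e",e.round(1),s["eef_rot"].round(4),"F",s["wrist_force"].round(2),"gap",round(s["finger_gap"],1))
    c,n=np.cos(w),np.sin(w)
    print("shift",[round(v,1) for v in(d[0]*c+d[1]*n,d[0]*n-d[1]*c,-d[2])],"twist",round(-(a-w),3))
E
python3 -c "
from h import *
to('Lp',150)"
```

```text
0.1 e [ 185.8 -517.4  219. ] [-3.1406e+00 -1.0000e-04  3.4480e-01] F [-0.49  0.38 -0.21] gap 94.2
shift [np.float64(658.3), np.float64(-596.0), np.float64(69.0)] twist 0.502
```

>>> jog_arm:
  deltas: "45 -41 0 0.05 0; 90 -82 0 0.1 0; 135 -123 0 0.15 0; 180 -164 0 0.2 0; 225 -205 0 0.25 0; 270 -246 0 0.3 0; 315 -287 0 0.35 0; 360 -328 0 0.4 0; 405 -369 0 0.45 0; 450 -410 0 0.5 0"
  squeeze: 5

```text
clock: 1.35
eef_pos: [471.4, 22.4, 219.4]
eef_rot: [3.142, -0.0, -0.157]
wrist_force: [0.7, -0.4, 0.2]
finger_gap: 0.5
```

```bash
python3 -c "
from h import *
to('Lp',100)"
```

```text
1.35 e [471.4  22.4 219.4] [ 3.1415 -0.     -0.1567] F [ 0.66 -0.41  0.18] gap 0.5
shift [np.float64(93.0), np.float64(-261.3), np.float64(119.4)] twist 0.0
```

>>> jog_arm:
  deltas: "18 -50 10 0 0; 36 -100 20 0 0; 54 -150 30 0 0; 72 -200 40 0 0; 93 -250 70 0 0; 93 -261 110 0 0; 93 -261 130 0 0; 93 -261 139 0 0; 93 -261 139 0 0; 93 -261 139 0 0"

```text
clock: 2.6
eef_pos: [603.7, 263.5, 82.1]
eef_rot: [-3.14, -0.002, -0.156]
wrist_force: [0.5, -0.3, -0.2]
finger_gap: 0.2
```

```bash
python3 -c "
from h import *
to('Lp',66)
for n in ['scene','side']:
    p,d=optics.camera(n);q=proj(n,[604,266,60]).astype(int);c=p[max(0,q[1]-70):q[1]+50,max(0,q[0]-70):q[0]+70]
    cv2.imwrite('pics/L_'+n+'.png',cv2.resize(c[:,:,::-1],None,fx=4,fy=4))
p,d=optics.camera('wrist');cv2.imwrite('pics/L_wrist.png',p[:,:,::-1])
"; python3 -c "
import cv2,numpy as np
a=cv2.imread('pics/L_scene.png');b=cv2.imread('pics/L_side.png');h=min(len(a),len(b))
cv2.imwrite('pics/L_both.png',cv2.resize(np.hstack([a[:h],b[:h]]),(800,int(h*800/(a.shape[1]+b.shape[1])))))"
```

```text
2.6 e [603.7 263.5  82.1] [-3.1405e+00 -2.0000e-03 -1.5590e-01] F [ 0.47 -0.27 -0.16] gap 0.2
shift [np.float64(-0.1), np.float64(-2.5), np.float64(16.1)] twist 0.001
```

View pics/L_both.png

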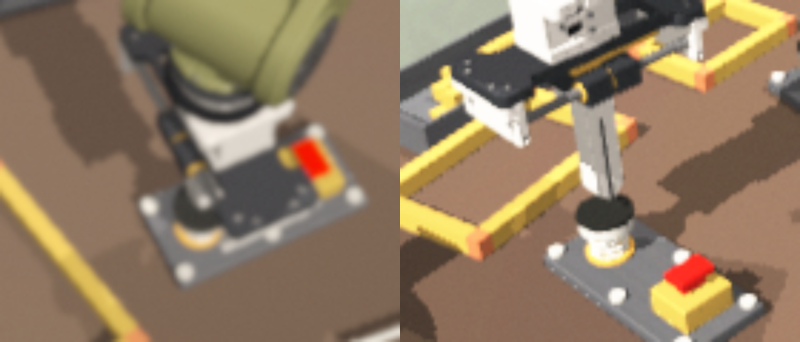

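View pics/L_wrist.png

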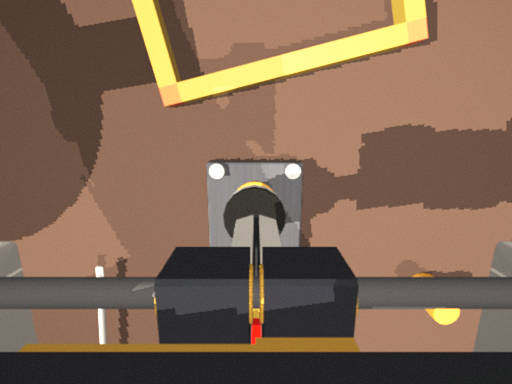

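The fingertips are centred over the left pad (black disc at wrist pixel (254,215)). Now I'll press it about 6 mm.

>>> jog_arm:
  deltas: "0 -1 5 0 0; 0 -1 9 0 0; 0 -1 12 0 0; 0 -1 14 0 0; 0 -1 16 0 0; 0 -1 18 0 0; 0 -1 20 0 0; 0 -1 20 0 0; 0 -1 20 0 0; 0 -1 20 0 0"

```text
clock: 4.0
eef_pos: [603.2, 264.8, 61.0]
eef_rot: [-3.142, -0.0, -0.155]
wrist_force: [-4.3, -2.0, 7.8]
finger_gap: 0.3
```

```bash
cat >> h.py <<'E'
def feel(n=4):
    F=[];Z=[]
    for i in range(n):
        s=manip.read_state();F.append(s["wrist_force"]);Z.append(s["eef_pos"]);optics.camera("wrist")
    print(s["clock"],np.mean(F,0).round(2),np.std(F,0).round(2),np.mean(Z,0).round(2),"tip z",round(np.mean(Z,0)[2]-14,2))
E
python3 -c "
from h import *
feel()"
```

```text
4.15 [-4.   -1.34  7.28] [0.39 0.4  0.49] [603.21 264.82  61.  ] tip z 47.0
```

>>> jog_arm:
  deltas: "0 0 1 0 0; 0 0 2 0 0; 0 0 3 0 0; 0 0 3 0 0; 0 0 3 0 0; 0 0 3 0 0; 0 0 3 0 0; 0 0 3 0 0; 0 0 3 0 0; 0 0 3 0 0"

```text
clock: 5.45
eef_pos: [603.2, 264.8, 58.3]
eef_rot: [-3.141, -0.0, -0.155]
wrist_force: [-5.5, -2.2, 9.8]
finger_gap: 0.7
```

```bash
python3 -c "
from h import *
feel()"
```

```text
5.6 [-5.81 -2.87  9.94] [0.48 0.55 0.68] [603.26 264.84  58.35] tip z 44.35
```

```bash
python3 -c "
from h import *
to('Mp',80)"
```

```text
5.65 e [603.3 264.8  58.4] [-3.1415e+00 -3.0000e-04 -1.5520e-01] F [-4.7  -2.32 10.45] gap 0.4
shift [np.float64(57.8), np.float64(292.0), np.float64(-21.6)] twist 0.13
```

>>> jog_arm:
  deltas: "0 0 -8 0 0; 0 0 -25 0 0; 0 0 -50 0 0; 10 50 -50 0.05 0; 20 110 -50 0.1 0; 32 170 -50 0.13 0; 44 230 -50 0.13 0; 58 292 -50 0.13 0; 58 292 -35 0.13 0; 58 292 -21 0.13 0"

```text
clock: 6.9
eef_pos: [615.4, -32.3, 78.0]
eef_rot: [-3.141, -0.0, -0.286]
wrist_force: [-0.4, 0.4, 0.8]
finger_gap: 0.2
```

```bash
python3 -c "
from h import *
feel(1)
p,d=optics.camera('wrist');cv2.imwrite('pics/M_wrist.png',p[:,:,::-1])
to('Mp',66)
p,d=optics.camera('scene');cv2.imwrite('pics/M_scene.png',cv2.resize(p[100:340,140:420,::-1],None,fx=2.5,fy=2.5))
"
```

```text
6.9 [-0.37  0.37  0.77] [0. 0. 0.] [615.36 -32.29  77.95] tip z 63.95
7.0 e [614.5 -31.2  76.6] [ 3.1412e+00  3.0000e-03 -2.8370e-01] F [ 0.49 -1.03 -0.06] gap 0.4
shift [np.float64(1.1), np.float64(1.2), np.float64(10.6)] twist 0.001
```

View pics/M_wrist.png

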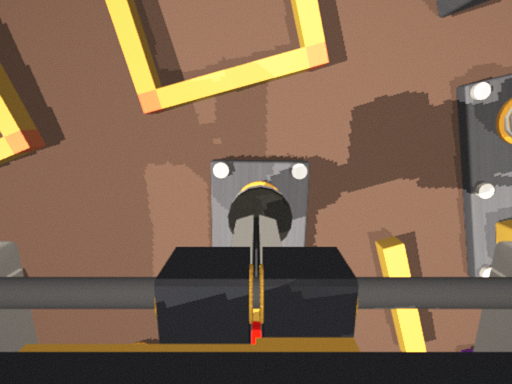

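View pics/M_scene.png

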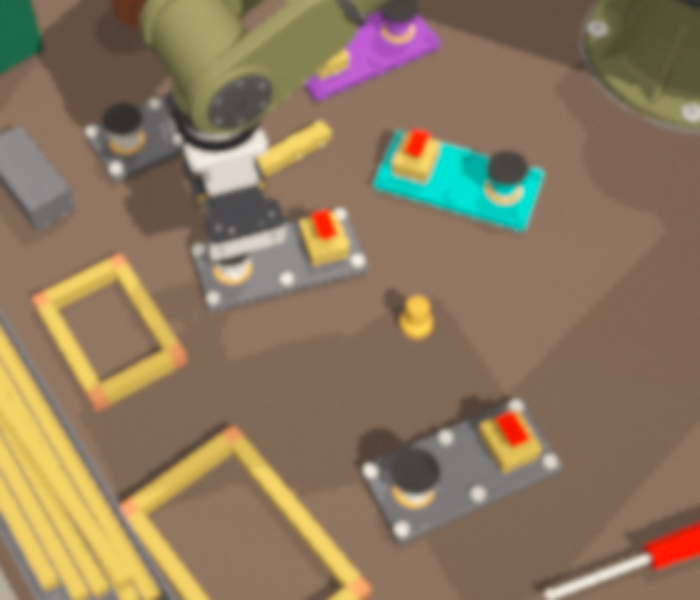

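>>> jog_arm:
  deltas: "0 2 4 0 0; 0 2 8 0 0; 0 2 11 0 0; 0 2 13 0 0; 0 2 15 0 0; 0 2 17 0 0; 0 2 18 0 0; 0 2 18 0 0; 0 2 18 0 0; 0 2 18 0 0"

```text
clock: 8.3
eef_pos: [614.9, -34.4, 60.6]
eef_rot: [-3.141, -0.0, -0.285]
wrist_force: [-1.4, 1.5, 3.3]
finger_gap: 0.2
```

```bash
python3 -c "
from h import *
feel()"
```

```text
8.45 [-1.61  1.98  3.4 ] [0.51 0.33 0.31] [614.86 -34.5   60.53] tip z 46.53
```

>>> jog_arm:
  deltas: "0 0 1 0 0; 0 0 2 0 0; 0 0 3 0 0; 0 0 3 0 0; 0 0 3 0 0; 0 0 3 0 0; 0 0 3 0 0; 0 0 3 0 0; 0 0 3 0 0; 0 0 3 0 0"

```text
clock: 9.75
eef_pos: [614.9, -34.5, 57.5]
eef_rot: [-3.142, -0.0, -0.285]
wrist_force: [-0.9, 3.3, 4.3]
finger_gap: 0.4
```

```bash
python3 -c "
from h import *
feel();to('Rp',80)"
```

```text
9.9 [-0.48  2.95  4.46] [0.33 0.69 0.26] [614.86 -34.55  57.48] tip z 43.48
9.95 e [614.9 -34.5  57.5] [-3.1415e+00 -1.0000e-04 -2.8510e-01] F [-0.8   2.78  4.74] gap 0.7
shift [np.float64(67.4), np.float64(197.5), np.float64(-22.5)] twist -0.235
```

The middle pad reads about 4.5 N at 8 mm, against 9.9 N on the left. The right pad is next.

>>> jog_arm:
  deltas: "0 0 -8 0 0; 0 0 -25 0 0; 0 0 -50 0 0; 15 40 -50 -0.05 0; 30 90 -50 -0.12 0; 48 140 -50 -0.18 0; 60 180 -50 -0.235 0; 67 197 -50 -0.235 0; 67 197 -35 -0.235 0; 67 197 -22 -0.235 0"

```text
clock: 11.2
eef_pos: [623.5, -240.8, 78.0]
eef_rot: [-3.141, 0.001, -0.05]
wrist_force: [0.2, -0.8, -0.5]
finger_gap: 0.1
```

```bash
python3 -c "
from h import *
p,d=optics.camera('wrist');cv2.imwrite('pics/R_wrist.png',p[:,:,::-1])
to('Rp',66)
"
```

```text
11.25 e [ 622.9 -240.4   76.1] [-3.1401  0.0036 -0.0492] F [-0.78  0.26 -2.46] gap 0.6
shift [np.float64(1.3), np.float64(2.5), np.float64(10.1)] twist 0.001
```

View pics/R_wrist.png

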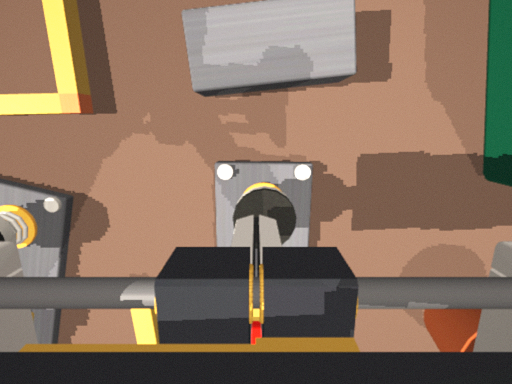

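>>> jog_arm:
  deltas: "0 4 4 0 0; 0 4 8 0 0; 0 4 11 0 0; 0 4 13 0 0; 0 4 15 0 0; 0 4 17 0 0; 0 4 18 0 0; 0 4 18 0 0; 0 4 18 0 0; 0 4 18 0 0"

```text
clock: 12.5
eef_pos: [623.6, -246.4, 62.1]
eef_rot: [3.142, -0.0, -0.05]
wrist_force: [-3.9, 1.3, 7.0]
finger_gap: 0.6
```

```bash
python3 -c "
from h import *
feel()"
```

```text
12.65 [-3.48  1.89  7.04] [0.4  0.56 0.33] [ 623.6  -246.41   62.13] tip z 48.13
```

>>> jog_arm:
  deltas: "0 0 1 0 0; 0 0 2 0 0; 0 0 3 0 0; 0 0 3 0 0; 0 0 3 0 0; 0 0 3 0 0; 0 0 3 0 0; 0 0 3 0 0; 0 0 3 0 0; 0 0 3 0 0"

```text
clock: 13.95
eef_pos: [623.7, -246.4, 59.6]
eef_rot: [3.141, -0.001, -0.05]
wrist_force: [-6.1, 2.2, 10.8]
finger_gap: 0.8
```

```bash
python3 -c "
from h import *
feel();to('Mt',100)"
```

```text
14.1 [-5.01  2.38 10.56] [0.67 0.45 0.41] [ 623.64 -246.43   59.59] tip z 45.59
14.15 e [ 623.7 -246.4   59.6] [ 3.1414e+00 -7.0000e-04 -5.0200e-02] F [-4.7   3.31 11.26] gap 0.5
shift [np.float64(-116.2), np.float64(-236.4), np.float64(-40.4)] twist 0.235
```

The middle pad is clearly softest, about 0.5 N/mm against roughly 1.3 (left) and 1.6 (right). I'll press the right pad a little deeper so all three get the same treatment, then lift and go over to the middle tag.

>>> jog_arm:
  deltas: "0 0 1 0 0; 0 0 2 0 0; 0 0 2 0 0; 0 0 -10 0 0; 0 0 -35 0 0; 0 0 -50 0 0; -25 -55 -50 0.06 0; -50 -110 -50 0.12 0; -80 -165 -50 0.18 0; -108 -220 -50 0.235 0"

```text
clock: 15.4
eef_pos: [525.5, -19.7, 108.4]
eef_rot: [-3.142, -0.0, -0.287]
wrist_force: [0.6, 0.4, 0.4]
finger_gap: 0.2
```

```bash
python3 -c "
from h import *
P['Mt']=(519.5,-5.5,-.285)
to('Mt',80)"
```

```text
15.4 e [525.5 -19.7 108.4] [-3.1415e+00 -2.0000e-04 -2.8740e-01] F [0.64 0.37 0.4 ] gap 0.2
shift [np.float64(-9.8), np.float64(-11.9), np.float64(28.4)] twist -0.002
```

>>> jog_arm:
  deltas: "-5 -6 0 0 0; -10 -12 10 0 0; -10 -12 20 0 0; -10 -12 28 0 0; -10 -12 28 0 0; -10 -12 28 0 0; -10 -12 28 0 0; -10 -12 28 0 0; -10 -12 28 0 0; -10 -12 28 0 0"

```text
clock: 16.65
eef_pos: [520.4, -6.9, 80.5]
eef_rot: [-3.142, -0.0, -0.285]
wrist_force: [0.5, 0.0, -0.2]
finger_gap: 0.7
```

```bash
python3 -c "
from h import *
P['Mt']=(519.5,-5.5,-.285)
to('Mt',66)
I=[]
for n in ['scene','side']:
    p,d=optics.camera(n);q=proj(n,[519,-5,60]).astype(int);c=p[q[1]-60:q[1]+60,q[0]-65:q[0]+65];I.append(c[:,:,::-1])
cv2.imwrite('pics/Mt.png',cv2.resize(np.hstack(I),None,fx=3,fy=3,interpolation=cv2.INTER_CUBIC))
p,d=optics.camera('wrist');cv2.imwrite('pics/Mt_wrist.png',p[:,:,::-1])
"
```

```text
16.65 e [520.4  -6.9  80.5] [-3.1416e+00 -1.0000e-04 -2.8510e-01] F [ 0.55  0.04 -0.24] gap 0.7
shift [np.float64(-1.3), np.float64(-1.1), np.float64(14.5)] twist -0.0
```

View pics/Mt.png

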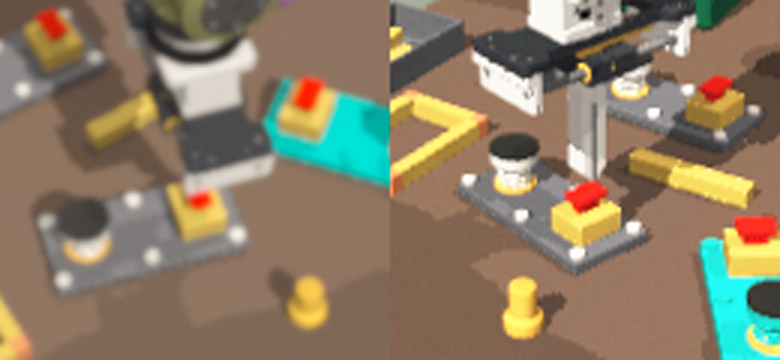

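View pics/Mt_wrist.png

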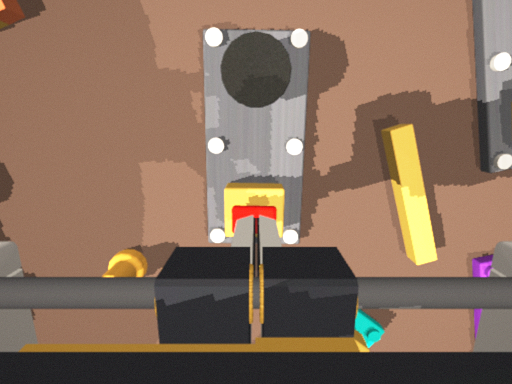

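The tips are over the middle tag. It shows red at wrist pixels x 233–276, far edge at row 206, which puts the tag centre within 1.5 mm of the tip centre. Pushing down.

>>> jog_arm:
  deltas: "1 0 6 0 0; 1 0 11 0 0; 1 0 15 0 0; 1 0 19 0 0; 1 0 23 0 0; 1 0 27 0 0; 1 0 30 0 0; 1 0 31 0 0; 1 0 31 0 0; 1 0 31 0 0"

```text
clock: 18.05
eef_pos: [521.5, -7.3, 50.1]
eef_rot: [-3.142, -0.0, -0.285]
wrist_force: [-7.2, 0.3, 13.8]
finger_gap: 0.3
```

```bash
python3 -c "
from h import *
feel(3)"
```

```text
18.15 [-7.07 -0.17 13.21] [0.71 0.34 0.51] [521.45  -7.25  50.12] tip z 36.12
```

13 N with the tip at 36.1 mm means the tag is on its stop. Now I'll draw back.

>>> jog_arm:
  deltas: "0 0 -5 0 0; 0 0 -20 0 0; 0 0 -50 0 0; 0 0 -100 0 0; 0 0 -150 0 0; -30 40 -165 0 0; -60 90 -165 0 0; -90 150 -165 0 0; -100 200 -165 0 0; -100 250 -165 0 0"

```text
clock: 19.45
eef_pos: [354.0, -220.4, 215.7]
eef_rot: [3.141, -0.002, -0.285]
wrist_force: [1.0, -0.3, -0.2]
finger_gap: 0.3
```

>>> jog_arm:
  deltas: "-30 50 0 0 0; -50 100 0 0 0; -50 130 0 0 0; -50 130 0 0 0; -50 130 0 0 0; -50 130 0 0 0; -50 130 0 0 0; -50 130 0 0 0; -50 130 0 0 0; -50 130 0 0 0"

```text
clock: 20.7
eef_pos: [270.6, -329.7, 214.4]
eef_rot: [-3.142, 0.0, -0.285]
wrist_force: [-0.7, -0.5, -0.6]
finger_gap: 0.7
```

```bash
python3 - <<'E'
from h import *
s=manip.read_state();print(s["clock"],s["eef_pos"].round(1),s["wrist_force"].round(2))
for n in["scene","side"]:
    p,d=optics.camera(n);W=lift(n,d)
    cv2.imwrite(f"pics/{n}end.png",p[:,:,::-1])
    H,S,V=[x.astype(int) for x in cv2.split(cv2.cvtColor(p,cv2.COLOR_RGB2HSV))]
    ok=(d>0)&(W[...,0]>150)&(W[...,0]<800)&(abs(W[...,1])<400)
    for nm,m in[("red",((H<6)|(H>172))&(S>170)&(V>90)&ok&(W[...,2]>25)),("black",(V<75)&ok&(W[...,2]>44)&(W[...,2]<60))]:
        k,l,st,c=cv2.connectedComponentsWithStats(m.astype(np.uint8))
        for i in range(1,k):
            if st[i,4]>12: print(n,nm,st[i,4],c[i].round(1),np.median(W[l==i],0).round(1))
E
```

```text
20.7 [ 270.6 -329.7  214.4] [-0.75 -0.51 -0.57]
scene red 45 [269.2 114.6] [ 375.5 -220.6   52.2]
scene red 36 [220.2 132.8] [ 526.2 -242.2   50.7]
scene red 44 [306.5 156. ] [378.9 -37.7  52.5]
scene red 18 [269.4 192.7] [521.6  -3.6  37.1]
scene red 64 [343.8 270.7] [508.3 280.1  51. ]
scene black 77 [298.8 103.2] [ 278.5 -208.4   52.5]
scene black 90 [188.2 147.2] [ 625.3 -245.1   52.1]
scene black 123 [342.4 166.9] [322.5  44.9  52.8]
scene black 115 [231.4 198.8] [617.1 -32.6  52.9]
scene black 191 [305.5 288. ] [606.3 265.2  52.7]
side red 60 [317.  164.5] [ 522.2 -235.2   49.2]
side red 74 [362.5 180.9] [ 374.8 -214.7   51. ]
side red 35 [273.9 204.8] [518.9  -3.7  35.9]
side red 105 [330.5 211.6] [377.3 -35.6  50.7]
side red 132 [204.1 264.4] [502.6 282.1  49.4]
side black 70 [288.7 154.6] [ 621.1 -239.2   52.3]
side black 98 [250.1 184.6] [613.1 -31.5  52. ]
side black 179 [337.3 235.4] [318.6  47.9  51.9]
side black 192 [174.3 243.2] [601.2 268.   52.2]
```

View pics/sideend.png

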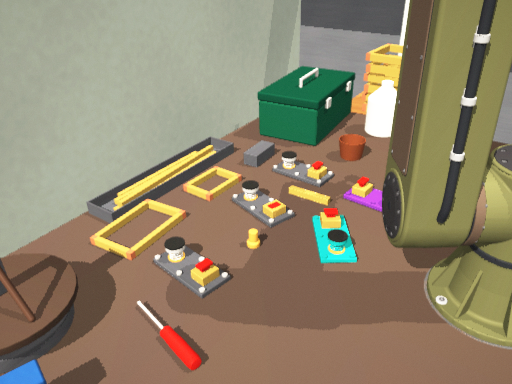

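View pics/sceneend.png

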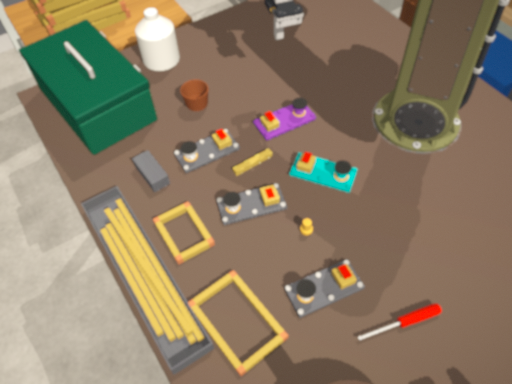

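The middle tag (side (274,205), scene (269,193)) now sits at about 36 mm. The other tags are unchanged at 49–52 mm, all the pads are back at 52 mm, no block has shifted, and the arm is clear.

```bash
python3 -c "
from h import *
print(workorder.sign_off())"
```

```text
the job is handed in; nothing more can be done
None
```

The softest pad is the middle one. I pushed its red tag all the way down, left the other two tags up, drew the arm back and handed the job in at about 21 s.

I pressed the pads with closed fingertips, from the robot's left to its right:

| Pad | Force | Pressed down |
|---|---|---|
| Left | 9.9 N | 7.7 mm |
| Middle | 4.5 N | 8.5 mm |
| Right | 10.6 N | 6.4 mm |

After its reading I pressed the right pad about 2 mm further, without measuring the force.

- **Tag:** it met its stop at 13 N, with the fingertips 36.1 mm above the bench. Both cameras then showed its top at 36–37 mm.
- **Everything else:** the other two tags still read 49–51 mm, as before, and all pads had sprung back to about 52 mm. The rest blocks measured within about 1–2 mm of where they began. In the final pictures the other objects look undisturbed, though I did not measure those. The wrist force was near zero, with the arm clear of everything.
- **Small disagreements:** the two cameras differed by up to about 9 mm on tag positions. I averaged them and corrected the aim with the wrist camera. Each press also showed sideways forces of about 2–7 N, with no visible shift of any block.

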